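Load and shut the cassette incubator

TASK

One of the two test cassettes in the incubator still sticks out of its bay: push it in until it is fully home against the stop, and press the covers of both bays down until their catches snap and hold them shut. Leave the bottle, the vial and the carton beside it standing where they are.

Things in the scene. Friction and masses are not known exactly. Their poses are not given: they have to be found in the camera images.
- incubator: Grey two-bay bench incubator, fixed, 220 x 228 x 56 mm. Origin: on the bench under it; x along the bays from open mouths (-x) to end stops (+x), body from x = -135 to +85 mm. Bays at y = +60 (left) and -60 (right), 61 mm wide, floor at z = 30, walls to z = 56 from x = -67 to the stop at x = +55; in front an open apron at floor height with 6 mm high side rails.
- bay_left (a point): Home point of the left bay, on its floor (30 mm above the bench): a cassette fully home against the stop has its origin here, and its near end 55 mm towards the mouth (incubator -x).
- bay_right (a point): Home point of the right bay, on its floor (30 mm above the bench): a cassette fully home against the stop has its origin here, and its near end 55 mm towards the mouth (incubator -x).
- cassette_a: White flat test cassette, 110 long (x) x 56 wide (y) x 20 high (z) mm, about 100 g, four printed strips on top. Lies loose in one of the incubator's two bays, long way along the bay. Origin: centre of its underside. Either this one or cassette_b sticks out 30 to 60 mm towards -x; the other is already home.
- cassette_b: White flat test cassette, 110 long (x) x 56 wide (y) x 20 high (z) mm, about 100 g, four printed strips on top. Lies loose in one of the incubator's two bays, long way along the bay. Origin: centre of its underside. Either this one or cassette_a sticks out 30 to 60 mm towards -x; the other is already home.
- cover_left (a joint): Hinge angle of the left cover (over the incubator's +y bay): 0 = shut and level, grows as it opens, 1.5 = nearly upright. It stays open by itself. A hidden spring catch near the free edge resists from about 0.18 and snaps over at about 0.09; this takes 10 to 18 N down at the free edge, and it then holds the cover at 0.00 to 0.01. Not snapped, the cover springs up again.
- cover_right (a joint): Hinge angle of the right cover (over the incubator's -y bay): 0 = shut and level, grows as it opens, 1.5 = nearly upright. It stays open by itself. A hidden spring catch near the free edge resists from about 0.18 and snaps over at about 0.09; this takes 10 to 18 N down at the free edge, and it then holds the cover at 0.00 to 0.01. Not snapped, the cover springs up again.
- cover_left_edge (a point): Point on the outer (upper) face of the left cover, on its thin dark press pad, mid-width, 118 mm from the hinge line: where to press. Cover: dark grey plate 135 mm from hinge to free edge, 84 wide, 8 thick; under its free edge a lip 21 mm deep that lands on a cassette that is not home. Axes: x from free edge to hinge, z out of the outer face; when shut, the incubator's axes.
- cover_right_edge (a point): Point on the outer (upper) face of the right cover, on its thin dark press pad, mid-width, 118 mm from the hinge line: where to press. Cover: dark grey plate 135 mm from hinge to free edge, 84 wide, 8 thick; under its free edge a lip 21 mm deep that lands on a cassette that is not home. Axes: x from free edge to hinge, z out of the outer face; when shut, the incubator's axes.
- cover_left_hinge (a point): Middle of the left cover's hinge line, which runs along the incubator's y at its far (+x) end, 60 mm above the bench; the shut cover's top is 65 mm above the bench.
- cover_right_hinge (a point): Middle of the right cover's hinge line, which runs along the incubator's y at its far (+x) end, 60 mm above the bench; the shut cover's top is 65 mm above the bench.
- reagent_bottle: Amber bottle with black cap, 64 mm across, 150 mm high, loose bystander. Origin: centre of its underside.
- strip_vial: White capped vial, 34 mm across, 100 mm high, loose bystander. Origin: centre of its underside.
- strip_carton: Cardboard carton, 120 x 90 x 70 mm, loose bystander. Origin: centre of its underside.
There are look-alikes about, which are no part of the job. What is shaped like the cassette_b but brown or green is not meant. Leave any pink look-alike of the cassette_a alone.

How it is judged:
At the end, for the whole second after the job is handed in: Both cassettes lie at rest in the bays, each home (origin within 8 mm of the home position along the bay), and both covers are held shut by their catches (hinge angle under 0.03 rad) (x of cassette_a in the frame of incubator between -0.008 and 0.006 m and z of cassette_a in the frame of incubator between 0.02 and 0.04 m and (y of cassette_a in the frame of incubator between 0.05 and 0.07 m or y of cassette_a in the frame of incubator between -0.07 and -0.05 m) and linear speed of each of cassette_a, cassette_b below 0.02 m/s and x of cassette_b in the frame of incubator between -0.008 and 0.006 m and z of cassette_b in the frame of incubator between 0.02 and 0.04 m and (y of cassette_b in the frame of incubator between 0.05 and 0.07 m or y of cassette_b in the frame of incubator between -0.07 and -0.05 m) and value of joint each of cover_left, cover_right below 0.03 rad and velocity of joint each of cover_left, cover_right below 0.05 rad/s); the robot touches nothing.
It fails at once if the reagent bottle is shifted more than 30 mm or tipped (distance of reagent_bottle from where it was at the start of the episode above 0.03 m or angle between reagent_bottle's own z axis and vertical above 0.4 rad).
It fails at once if the strip vial is shifted more than 30 mm or tipped (distance of strip_vial from where it was at the start of the episode above 0.03 m or angle between strip_vial's own z axis and vertical above 0.4 rad).
It fails at once if the strip carton is shifted more than 30 mm or tipped (distance of strip_carton from where it was at the start of the episode above 0.03 m or angle between strip_carton's own z axis and vertical above 0.4 rad).
It also fails if it takes over 61 s, if anything falls off the work surface, if the arm or the gripper's body presses on something with over 40 N, if the wrist force passes 120 N, or if a joint passes its speed limit or range.

ROBOT

A 6-joint arm with a two-finger parallel gripper is mounted at the origin on the work surface. World frame = base frame: x ahead of the robot, y to its left, z up, the work surface at z = 0. Lengths are in m, angles in rad, forces in N, time in s.
With the tool pointing down it reaches from about 0.25 to 0.8 m from the base axis. Payload 8.5 kg.
Tool frame: the origin (TCP) lies midway between the tips of the shut fingers; the grasp point (between the pads) lies 19 mm behind it (robot.grasp_offset is the distance from the TCP to the grasp point, in m); z points along the fingers, y is the line along which they close (so a half turn about z gives the same grasp; the last joint's range is limited). The gripper opens to 85 mm and grips with 20 to 120 N. Pads are 22 mm wide; open, the fingers measure 114 mm over their backs; the gripper's body (76 mm by 85 mm) begins 54 mm behind the grasp point. The pads swing forward as they close: fully open they stand 13 mm farther back than shut.
Start: joints at [-1.328, 0.238, -0.013, 1.319, 0, 1.571], TCP at [0.126, -0.51, 0.231] pointing down, gripper open.
Joint ranges: [-2.66, 2.66], [-1.03, 1.9], [-1.14, 1.46], [-1.82, 2.27], [-1.45, 1.34], [-3.14, 3.14]. Speed limits (rad/s): [2.22, 2.22, 2.79, 3.14, 3.14, 3.14].

INTERFACE

Orientations are given as a unit quaternion [x, y, z, w].
In Python, from rig import robot gives the robot as it stands.
- The arm moves only by the tool send_rows, never from a script. Its argument "commands" is a list of rows, each a list of 3 entries, a list of its own where there are three numbers: the turn, a rotation vector about the world's x, y, z in rad, then the shift along the world's x, y, z in m, then the finger opening in m, from 0 to 0.0854. A call has 1 to 5 rows; each row shifts and turns the commanded pose from where the row before left it; what a row does not reach is not made up. A row lasts 1/8 s, in which the tool goes at most 62.5 mm and 10.7 degrees, less where a joint would pass 70% of its speed; a pose out of reach is approached as far as the arm can. A call is refused whole if a number of a shift passes 0.0625 or a number of a turn 0.188, either way. A call with a gripper value outside its range is refused whole. The fingers move at their own pace and stop on an object; "squeeze" is the grip in N (left out, the last holds). Time passes only in rows, so rows that do not move let the fingers close. It gives the time, the measured TCP pose, the force, the opening and the grip force at its end, in the units of the state.
- robot.get_state(): the state, without advancing time (a new reading comes with each control period).
- robot.camera(name): name is "scene" or "top"; returns a dict with "image" (384x512x3 uint8, red, green, blue), "K" (3x3 intrinsics, pixels), "world_to_cam" (4x4, takes a point from world to camera coordinates). Camera axes: x right, y down, z forward; pixel columns grow to the right and rows downward; lengths in m; the calibration is good to about 2 mm. A picture is of the moment at which its call begins. There is no depth.
- robot.hand_in(): hands the job in; it is judged then, once.
The state is a dict: "t": time; "joint_pos": joint angles; "joint_velocities": joint speeds; "joint_efforts": joint torques, N m; "position": TCP position; "tcp_rot": TCP orientation; "force": force on the tool from outside, world axes, zero at the start; "ft_torque": the same for the moment, N m; "width": finger opening in m; "grip_force": force on a finger pad.
Only numpy, scipy, OpenCV 4.12 (cv2) and the standard library are available. Lean on these libraries where they do the work, as an engineer would, in place of code of your own. Each camera call takes 0.05 s, during which the arm holds its last target. There are 200 camera calls.

## Working session

There is one attempt and no reset: what is moved stays moved. The work goes in short steps, Python scripts to look and compute and a tool call to move; the robot and the scene stay as the last step left them, time stands still between calls to the robot, and variables do not carry over. Pictures are saved under pics/ and viewed, at most 10 in all, crops included, and the job is handed in when it is done.

Besides the shell and the picture viewer there is one more tool, called after "Emit:" as name(argument=value, ...) on one line, values as JSON. send_rows: Moves the arm, as the interface text tells. Its arguments: {"type":"object","properties":{"commands":{"type":"array"},"squeeze":{"type":"number"}},"required":["commands"]}

```bash
mkdir -p pics; cat > h.py <<'E'
import numpy as np,cv2
from rig import robot
def snap(n):
    c=robot.camera(n); return c["image"],np.array(c["K"]),np.array(c["world_to_cam"])
def ray(K,T,u,v,z):
    d=T[:3,:3].T@np.linalg.inv(K)@[u,v,1]; o=-T[:3,:3].T@T[:3,3]
    return o+d*(z-o[2])/d[2]
def proj(K,T,p):
    q=K@(T[:3,:3]@np.array(p)+T[:3,3]); return q[:2]/q[2]
E
python3 - <<'E'
from h import *
for n in("scene","top"):
    im,K,T=snap(n); np.savez(n,im=im,K=K,T=T)
    cv2.imwrite(f"pics/{n}.png",cv2.resize(im[:,:,::-1],(800,600),interpolation=cv2.INTER_CUBIC))
    print(n,-T[:3,:3].T@T[:3,3])
s=robot.get_state();print(s)
E
```

```text
scene [0.95713084 0.70550115 1.05564232]
top [0.37388372 0.05253373 1.13986377]
{'t': 0.1, 'joint_pos': array([-1.32796410e+00,  2.38726052e-01, -1.41918914e-02,  1.31920467e+00,
        9.41915073e-06,  1.57078217e+00]), 'joint_velocities': array([ 6.58012818e-04, -1.94743870e-03,  1.25085678e-03, -1.07443786e-05,
       -2.17789552e-03, -4.68182903e-05]), 'joint_efforts': array([-6.47686738e-04, -5.39719427e+01,  3.47000384e+01,  1.34144074e-02,
       -9.47993522e-05, -1.10089653e-05]), 'position': array([ 0.12614731, -0.50922013,  0.23073061]), 'tcp_rot': array([ 9.92637039e-01,  1.21125011e-01, -7.56389923e-05, -6.58831928e-04]), 'force': array([ 0.44839379,  0.40795271, -0.57794927]), 'ft_torque': array([ 0.03477301, -0.0425914 , -0.00729937]), 'grip_force': 0.0, 'width': 0.08526770142057241}
```

View pics/scene.png

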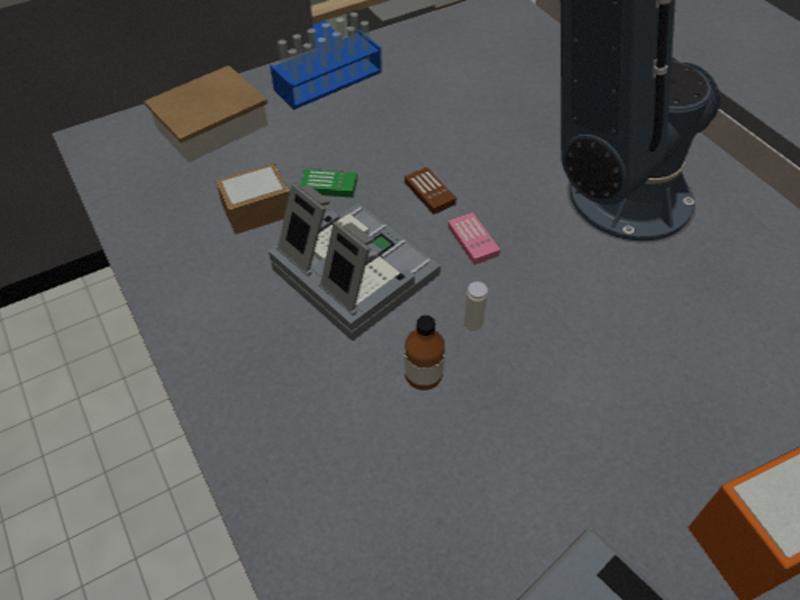

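View pics/top.png

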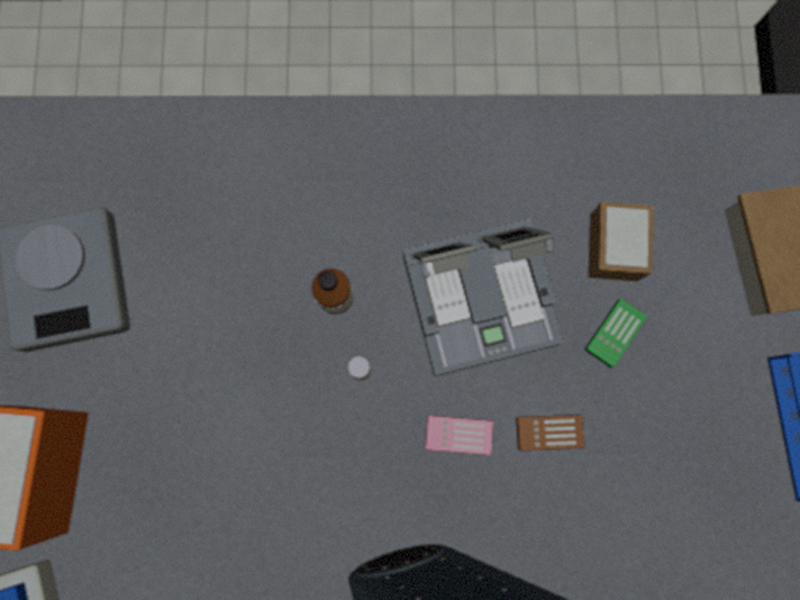

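The scene view shows the incubator, mouths towards the robot, with both covers upright. In the top view (800 px scale) its corners are near (405,250), (530,221), (560,345), (436,374). The right cassette's near end is about (527,327) and the left's about (450,325). The bottle is at (332,288), the vial at (359,368) and the carton at (625,240).

```bash
python3 - <<'E'
from h import *
d=np.load("top.npz");im,K,T=d["im"],d["K"],d["T"]
r=lambda u,v,z:ray(K,T,u*.64,v*.64,z)
for n,u,v,z in[("TL",405,250,.056),("TR",530,221,.056),("BR",560,345,.03),("BL",436,374,.03),("vial",359,368,.1),("bottlecap",327,280,.15),("carton",628,238,.07)]:print(n,r(u,v,z).round(4))
hsv=cv2.cvtColor(im,cv2.COLOR_RGB2HSV)
m=((hsv[...,1]<40)&(hsv[...,2]>150)).astype(np.uint8)
m[:140]=0;m[230:]=0;m[:,:260]=0;m[:,370:]=0
m=cv2.morphologyEx(m,cv2.MORPH_CLOSE,np.ones((5,5)))
cs,_=cv2.findContours(m,0,2)
for c in cs:
    if cv2.contourArea(c)>100:
        b=cv2.boxPoints(cv2.minAreaRect(c)); print(cv2.contourArea(c)); print(np.array([[*(p/.64),*ray(K,T,*p,.05)[:2]] for p in b]).round(3))
x,y,w,h=250,130,120,120
cv2.imwrite("pics/top_crop.png",cv2.resize(im[y:y+h,x:x+w,::-1],(600,600),interpolation=cv2.INTER_CUBIC))
E
```

```text
TL [0.6581 0.0304 0.056 ]
TR [ 0.7079 -0.1849  0.056 ]
BR [ 0.4963 -0.2325  0.03  ]
BL [ 0.449 -0.02   0.03 ]
vial [0.4549 0.1062 0.1   ]
bottlecap [0.5868 0.1529 0.15  ]
carton [ 0.6727 -0.3468  0.07  ]
606.5
[[ 4.22978e+02  2.63787e+02  6.35000e-01 -0.00000e+00]
 [ 4.53493e+02  2.56158e+02  6.48000e-01 -5.20000e-02]
 [ 4.68566e+02  3.16452e+02  5.44000e-01 -7.50000e-02]
 [ 4.38052e+02  3.24081e+02  5.31000e-01 -2.40000e-02]]
773.0
[[ 4.88690e+02  2.66987e+02  6.29000e-01 -1.12000e-01]
 [ 5.26247e+02  2.55720e+02  6.48000e-01 -1.77000e-01]
 [ 5.48352e+02  3.29401e+02  5.21000e-01 -2.09000e-01]
 [ 5.10794e+02  3.40668e+02  5.02000e-01 -1.45000e-01]]
```

View pics/top_crop.png

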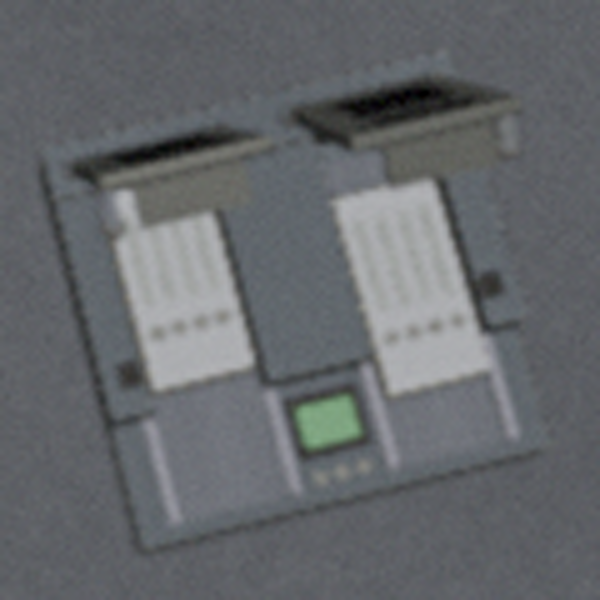

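The right cassette is the one sticking out: in the crop its near end is about (442,381), while the left's is (203,380). Next, a scene crop for the cover angles.

```bash
python3 - <<'E'
from h import *
d=np.load("top.npz");K,T=d["K"],d["T"]
c,s=np.cos(.225),np.sin(.225);o=np.array([.602,-.096])
def inc(p): q=np.array(p)[:2]-o; return np.array([c*q[0]+s*q[1],-s*q[0]+c*q[1]]).round(4)
for n,u,v,z in[("Rn1",391,395,.05),("Rn2",493,368,.05),("Rfar",388,192,.05),("Ln1",155,390,.05),("Ln2",255,365,.05),("frontL",145,550,.03),("frontR",545,445,.03),("wallL",255,380,.056),("wallR",375,362,.056)]:
    p=ray(K,T,250+u/5,130+v/5,z);print(n,p.round(4),inc(p))
d=np.load("scene.npz");im=d["im"]
cv2.imwrite("pics/sc.png",cv2.resize(im[110:220,170:290,::-1],(720,660)[::1],interpolation=cv2.INTER_CUBIC)[:600])
E
```

```text
Rn1 [ 0.5259 -0.1494  0.05  ] [-0.0861 -0.0351]
Rn2 [ 0.5398 -0.2038  0.05  ] [-0.0846 -0.0912]
Rfar [ 0.6353 -0.152   0.05  ] [ 0.02  -0.062]
Ln1 [ 0.5297 -0.0254  0.05  ] [-0.0548  0.0849]
Ln2 [ 0.5425 -0.0783  0.05  ] [-0.0541  0.0305]
frontL [ 0.4473 -0.0199  0.03  ] [-0.1338  0.1087]
frontR [ 0.5011 -0.2343  0.03  ] [-0.1292 -0.1123]
wallL [ 0.5336 -0.0774  0.056 ] [-0.0625  0.0334]
wallR [ 0.5426 -0.1406  0.056 ] [-0.0678 -0.0302]
```

View pics/sc.png

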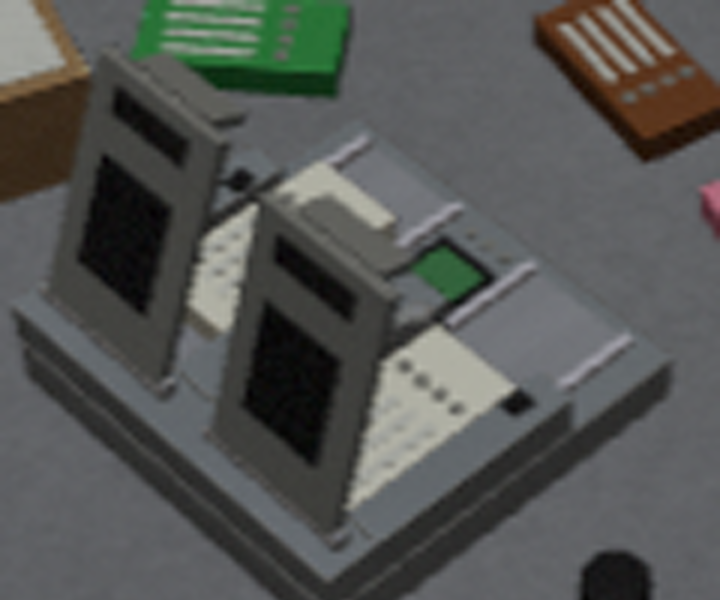

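The crop shows the outer faces of the upright covers. Free-edge corners: left (262,198) and (392,300), right (103,50) and (228,138). I'll intersect their rays with the known y-planes of the covers.

```bash
cat >> h.py <<'E'
C,S=np.cos(.225),np.sin(.225);O=np.array([.602,-.096])
def inc(p): q=np.array(p)[:2]-O; return np.array([C*q[0]+S*q[1],-S*q[0]+C*q[1]])
def wor(x,y): return O+[C*x-S*y,S*x+C*y]
E
python3 - <<'E'
from h import *
d=np.load("scene.npz");K,T=d["K"],d["T"]
for n,u,v,y in[("Le1",262,198,.018),("Le2",392,300,.102),("Lh1",210,437,.018),("Lh2",340,535,.102),("Re1",103,50,-.102),("Re2",228,138,-.018),("Rh1",45,290,-.102),("Rh2",165,392,-.018)]:
    a,b=170+u/6,110+v/6
    p,q=ray(K,T,a,b,0),ray(K,T,a,b,.2); yp,yq=inc(p)[1],inc(q)[1]
    r=p+(q-p)*(y-yp)/(yq-yp); print(n,inc(r).round(4),r[2].round(4))
print(wor(-.12,-.06),wor(-.055,-.06),wor(.075,-.06),wor(.075,.06))
E
```

```text
Le1 [0.0316 0.018 ] 0.1822
Le2 [0.0318 0.102 ] 0.186
Lh1 [0.0737 0.018 ] 0.0556
Lh2 [0.0681 0.102 ] 0.058
Re1 [ 0.024 -0.102] 0.1805
Re2 [ 0.0205 -0.018 ] 0.1843
Rh1 [ 0.0758 -0.102 ] 0.0594
Rh2 [ 0.0713 -0.018 ] 0.054
[ 0.49841109 -0.18126041] [ 0.56177271 -0.1667585 ] [ 0.68849594 -0.13775467] [ 0.66172318 -0.02077938]
```

Emit:
send_rows(commands=[[[0,0,0],[0.041,0.036,0],0],[[0,0,0],[0.041,0.036,0],0],[[0,0,0],[0.041,0.036,0],0],[[0,0,0],[0.041,0.036,0],0],[[0,0,0],[0.041,0.036,0],0]])

```text
t: 0.72
position: [0.3322, -0.3282, 0.2311]
tcp_rot: [0.993, 0.121, -0.0, -0.0]
force: [0.7, -1.4, -0.2]
width: 0.0004
grip_force: 0.0
```

Emit:
send_rows(commands=[[[0,0,0],[0.041,0.036,0],0],[[0,0,0],[0.041,0.036,0],0],[[0,0,0],[0.041,0.036,0],0],[[0,0,0],[0.041,0.036,0],0],[[0,0,0],[0,0,0],0]])

```text
t: 1.35
position: [0.4973, -0.1831, 0.2305]
tcp_rot: [0.992, 0.123, -0.0, -0.0]
force: [-0.3, 0.3, -0.9]
width: -0.0001
grip_force: 0.0
```

Emit:
send_rows(commands=[[[0,0,0],[0,0,-0.055],0],[[0,0,0],[0,0,-0.055],0],[[0,0,0],[0,0,-0.045],0],[[0,0,0],[0,0,-0.03],0],[[0,0,0],[0,0.001,-0.006],0]])

```text
t: 1.98
position: [0.4932, -0.1846, 0.0385]
tcp_rot: [0.993, 0.121, -0.002, -0.001]
force: [-0.1, 0.3, 0.5]
width: -0.0002
grip_force: 0.0
```

Emit:
send_rows(commands=[[[0,0,0],[0.01,0.0023,0],0],[[0,0,0],[0.01,0.0023,0],0],[[0,0,0],[0.01,0.0023,0],0],[[0,0,0],[0.01,0.0023,0],0],[[0,0,0],[0.005,0.0011,0],0]])

```text
t: 2.6
position: [0.541, -0.174, 0.0404]
tcp_rot: [0.993, 0.121, 0.0, 0.0]
force: [-0.4, 0.2, 1.1]
width: -0.0
grip_force: 0.5
```

Emit:
send_rows(commands=[[[0,0,0],[0.004,0.001,0],0],[[0,0,0],[0.003,0.0007,0],0],[[0,0,0],[0.002,0.0005,0],0],[[0,0,0],[0,0,0],0]])

```text
t: 3.1
position: [0.5494, -0.172, 0.0403]
tcp_rot: [0.993, 0.121, 0.0, -0.0]
force: [-0.4, -0.2, 0.4]
width: 0.0001
grip_force: 0.0
```

Emit:
send_rows(commands=[[[0,0,0],[0.002,0.0005,0],0],[[0,0,0],[0.002,0.0005,0],0],[[0,0,0],[0,0,0],0]])

```text
t: 3.48
position: [0.5535, -0.171, 0.0403]
tcp_rot: [0.993, 0.121, 0.0, -0.0]
force: [0.5, -0.5, 0.5]
width: 0.0001
grip_force: 0.0
```

```bash
python3 - <<'E'
from h import *
im,K,T=snap("top"); cv2.imwrite("pics/top2.png",cv2.resize(im[130:250,250:370,::-1],(600,600),interpolation=cv2.INTER_CUBIC))
E
```

```text
(no output)
```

View pics/top2.png

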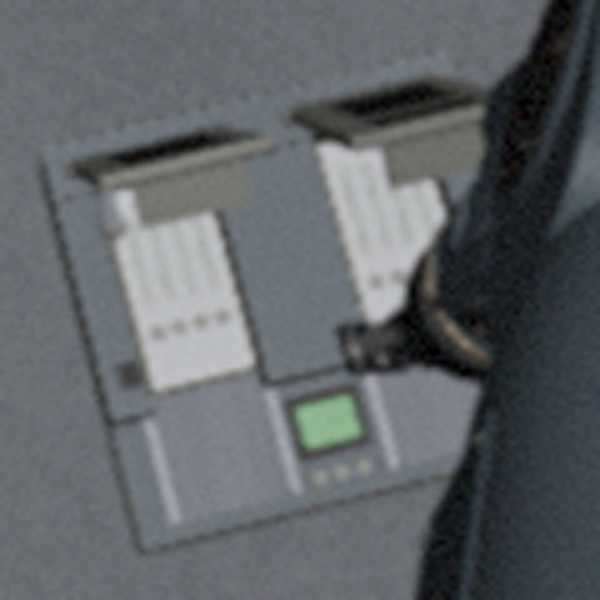

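The cassette has moved in: its dots went from about (392,338) to (375,282), roughly 30 mm. Creeping on until the stop is felt.

Emit:
send_rows(commands=[[[0,0,0],[0.002,0.0005,0],0],[[0,0,0],[0.002,0.0005,0],0],[[0,0,0],[0,0,0],0]])

```text
t: 3.9
position: [0.5563, -0.1702, 0.0402]
tcp_rot: [0.993, 0.121, -0.001, 0.0]
force: [-4.2, -1.6, 3.5]
width: 0.0003
grip_force: 2.4
```

Emit:
send_rows(commands=[[[0,0,0],[0.002,0.0005,0],0],[[0,0,0],[0,0,0],0]])

```text
t: 4.15
position: [0.5564, -0.1701, 0.0401]
tcp_rot: [0.993, 0.121, -0.003, 0.0]
force: [-13.0, -5.1, 8.2]
width: -0.0001
grip_force: 6.4
```

The cassette is home against the stop. Now back off, rise, and go over and behind the right cover.

Emit:
send_rows(commands=[[[0,0,0],[-0.03,-0.007,0],0],[[0,0,0],[0,0,0.05],0],[[0,0,0],[0,0,0.06],0],[[0,0,0],[0,0,0.06],0],[[0,0,0],[0,0,0.04],0]])

```text
t: 4.78
position: [0.5299, -0.1767, 0.2535]
tcp_rot: [0.993, 0.121, 0.002, 0.001]
force: [-0.3, -0.4, -0.7]
width: 0.0001
grip_force: 0.0
```

Emit:
send_rows(commands=[[[0,0,0],[0.053,0.013,0],0],[[0,0,0],[0.053,0.013,0],0],[[0,0,0],[0.054,0.013,0],0],[[0,0,0],[0,0,0],0]])

```text
t: 5.28
position: [0.6923, -0.1361, 0.2471]
tcp_rot: [0.993, 0.122, -0.001, -0.001]
force: [-1.3, -0.8, -0.6]
width: 0.0
grip_force: 0.0
```

Emit:
send_rows(commands=[[[0,0,0],[0,0,-0.045],0],[[0,0,0],[0,0,-0.045],0],[[0,0,0],[0,0,0],0]])

```text
t: 5.65
position: [0.6864, -0.1373, 0.1572]
tcp_rot: [0.993, 0.121, -0.003, -0.001]
force: [-0.6, -0.5, 0.5]
width: 0.0
grip_force: 0.0
```

Emit:
send_rows(commands=[[[0,0,0],[-0.012,-0.0027,-0.001],0],[[0,0,0],[-0.012,-0.0027,-0.001],0],[[0,0,0],[-0.011,-0.0025,-0.002],0],[[0,0,0],[-0.011,-0.0025,-0.002],0],[[0,0,0],[-0.01,-0.0023,-0.005],0]])

```text
t: 6.28
position: [0.633, -0.1505, 0.15]
tcp_rot: [0.993, 0.121, 0.001, 0.0]
force: [0.8, 0.6, -0.0]
width: 0.0002
grip_force: 0.5
```

Emit:
send_rows(commands=[[[0,0,0],[-0.01,-0.0023,-0.005],0],[[0,0,0],[-0.009,-0.002,-0.007],0],[[0,0,0],[-0.009,-0.002,-0.008],0],[[0,0,0],[-0.008,-0.0018,-0.009],0],[[0,0,0],[-0.008,-0.0018,-0.009],0]])

```text
t: 6.9
position: [0.5887, -0.1602, 0.1106]
tcp_rot: [0.993, 0.121, 0.0, -0.0]
force: [1.4, -0.2, 0.7]
width: -0.0001
grip_force: 0.8
```

Emit:
send_rows(commands=[[[0,0,0],[-0.007,-0.0016,-0.01],0],[[0,0,0],[-0.006,-0.0014,-0.011],0],[[0,0,0],[-0.004,-0.0009,-0.006],0],[[0,0,0],[-0.001,0,-0.004],0],[[0,0,0],[0,0,0],0]])

```text
t: 7.52
position: [0.5718, -0.164, 0.0804]
tcp_rot: [0.993, 0.121, 0.001, 0.0]
force: [3.2, 0.8, 3.2]
width: -0.0001
grip_force: 1.8
```

Emit:
send_rows(commands=[[[0,0,0],[-0.001,0,-0.004],0],[[0,0,0],[0,0,-0.004],0],[[0,0,0],[0,0,-0.003],0],[[0,0,0],[0,0,0],0]])

```text
t: 8.02
position: [0.5694, -0.164, 0.0685]
tcp_rot: [0.993, 0.121, -0.001, -0.0]
force: [-0.2, 0.2, 0.4]
width: -0.0001
grip_force: 0.0
```

Emit:
send_rows(commands=[[[0,0,0],[0,0,-0.003],0],[[0,0,0],[0,0,-0.002],0],[[0,0,0],[0,0,0],0]])

```text
t: 8.4
position: [0.5701, -0.1641, 0.065]
tcp_rot: [0.993, 0.121, 0.0, 0.0]
force: [-3.2, 0.2, 7.6]
width: -0.0
grip_force: 3.6
```

Emit:
send_rows(commands=[[[0,0,0],[0,0,-0.002],0],[[0,0,0],[0,0,-0.002],0],[[0,0,0],[0,0,0],0]])

```text
t: 8.78
position: [0.5702, -0.1643, 0.064]
tcp_rot: [0.993, 0.121, 0.001, 0.001]
force: [-12.1, 2.2, 36.5]
width: 0.0001
grip_force: 18.3
```

The right cover is solid at shut height. Now the left one.

Emit:
send_rows(commands=[[[0,0,0],[0,0,0.04],0],[[0,0,0],[0,0,0.05],0],[[0,0,0],[0,0,0.05],0],[[0,0,0],[0,0,0.05],0],[[0,0,0],[0,0,0],0]])

```text
t: 9.4
position: [0.5719, -0.1646, 0.2544]
tcp_rot: [0.993, 0.121, 0.003, 0.001]
force: [0.3, -0.6, -0.4]
width: -0.0001
grip_force: 0.0
```

Emit:
send_rows(commands=[[[0,0,0],[0.032,0.048,0],0],[[0,0,0],[0.032,0.048,0],0],[[0,0,0],[0.032,0.048,0],0],[[0,0,0],[0,0,0],0]])

```text
t: 9.9
position: [0.6674, -0.0164, 0.2478]
tcp_rot: [0.992, 0.123, -0.001, -0.001]
force: [-1.4, -0.7, -0.1]
width: 0.0
grip_force: 0.0
```

Emit:
send_rows(commands=[[[0,0,0],[0,0,-0.045],0],[[0,0,0],[0,0,-0.045],0],[[0,0,0],[0,0,0],0]])

```text
t: 10.28
position: [0.6632, -0.0206, 0.1563]
tcp_rot: [0.993, 0.121, -0.004, -0.001]
force: [-0.7, -0.5, 0.3]
width: -0.0001
grip_force: 0.0
```

```bash
python3 - <<'E'
from h import *
s=robot.get_state();print(s["position"],inc(s["position"]))
im,K,T=snap("scene"); cv2.imwrite("pics/sc2.png",cv2.resize(im[90:230,150:310,::-1],(640,560),interpolation=cv2.INTER_CUBIC))
E
```

```text
[ 0.66320784 -0.02059378  0.15630662] [0.07648865 0.05984968]
```

View pics/sc2.png

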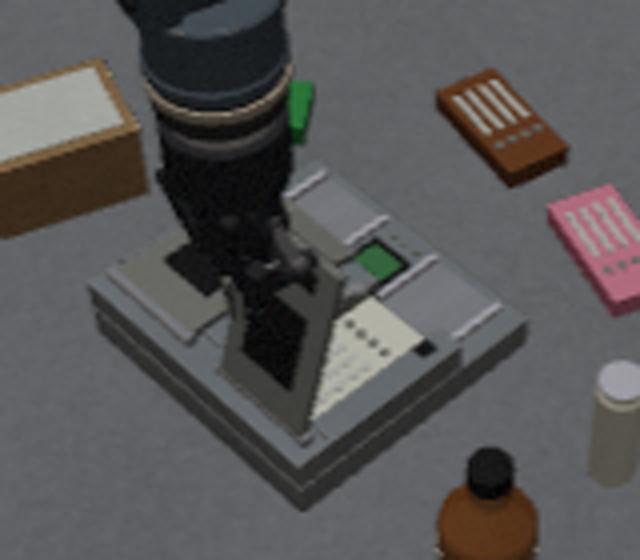

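The right cover lies shut at (185,280), and the fingers are behind the left cover at (270,300). The same sweep follows.

Emit:
send_rows(commands=[[[0,0,0],[-0.012,-0.0027,-0.001],0],[[0,0,0],[-0.013,-0.003,-0.001],0],[[0,0,0],[-0.012,-0.0027,-0.002],0],[[0,0,0],[-0.012,-0.0027,-0.002],0],[[0,0,0],[-0.01,-0.0023,-0.005],0]])

```text
t: 10.95
position: [0.607, -0.0338, 0.1499]
tcp_rot: [0.993, 0.121, 0.001, 0.0]
force: [1.1, -0.6, 0.7]
width: -0.0002
grip_force: 0.5
```

Emit:
send_rows(commands=[[[0,0,0],[-0.01,-0.0023,-0.005],0],[[0,0,0],[-0.009,-0.002,-0.007],0],[[0,0,0],[-0.009,-0.002,-0.008],0],[[0,0,0],[-0.008,-0.0018,-0.009],0],[[0,0,0],[-0.008,-0.0018,-0.009],0]])

```text
t: 11.58
position: [0.5627, -0.0434, 0.1106]
tcp_rot: [0.993, 0.121, 0.0, -0.0]
force: [1.4, -0.2, 0.7]
width: -0.0002
grip_force: 0.8
```

Emit:
send_rows(commands=[[[0,0,0],[-0.007,-0.0016,-0.01],0],[[0,0,0],[-0.006,-0.0014,-0.011],0],[[0,0,0],[-0.004,-0.0009,-0.006],0],[[0,0,0],[-0.001,0,-0.004],0],[[0,0,0],[0,0,0],0]])

```text
t: 12.2
position: [0.5462, -0.0474, 0.0806]
tcp_rot: [0.993, 0.121, 0.001, 0.0]
force: [4.0, 0.6, 4.0]
width: 0.0001
grip_force: 2.1
```

Emit:
send_rows(commands=[[[0,0,0],[-0.001,0,-0.004],0],[[0,0,0],[0,0,-0.004],0],[[0,0,0],[0,0,-0.004],0],[[0,0,0],[0,0,-0.004],0],[[0,0,0],[0,0,0],0]])

```text
t: 12.82
position: [0.5432, -0.0472, 0.0648]
tcp_rot: [0.993, 0.121, -0.001, -0.0]
force: [-4.8, 0.5, 12.7]
width: -0.0
grip_force: 6.5
```

Emit:
send_rows(commands=[[[0,0,0],[0,0,-0.002],0],[[0,0,0],[0,0,-0.001],0],[[0,0,0],[0,0,0],0]])

```text
t: 13.2
position: [0.5433, -0.0473, 0.064]
tcp_rot: [0.993, 0.121, 0.0, 0.0]
force: [-14.6, 1.0, 37.0]
width: -0.0001
grip_force: 18.9
```

Lift clear and check.

Emit:
send_rows(commands=[[[0,0,0],[0,0,0.04],0],[[0,0,0],[0,0,0.05],0],[[0,0,0],[0,0,0.05],0],[[0,0,0],[-0.04,0,0.05],0],[[0,0,0],[-0.05,0,0],0]])

```text
t: 13.82
position: [0.4561, -0.0474, 0.2527]
tcp_rot: [0.993, 0.121, 0.002, 0.001]
force: [-0.2, 0.6, 0.6]
width: 0.0
grip_force: 0.0
```

Emit:
send_rows(commands=[[[0,0,0],[-0.05,-0.03,0],0],[[0,0,0],[-0.05,-0.03,0],0],[[0,0,0],[0,-0.04,0],0],[[0,0,0],[0,0,0],0]])

```text
t: 14.32
position: [0.3544, -0.1489, 0.25]
tcp_rot: [0.993, 0.119, -0.0, 0.0]
force: [-0.6, 0.9, 0.5]
width: 0.0006
grip_force: 0.0
```

```bash
python3 - <<'E'
from h import *
im,K,T=snap("scene"); cv2.imwrite("pics/sc3.png",cv2.resize(im[90:250,150:330,::-1],(720,600)[:2],interpolation=cv2.INTER_CUBIC))
E
```

```text
(no output)
```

View pics/sc3.png

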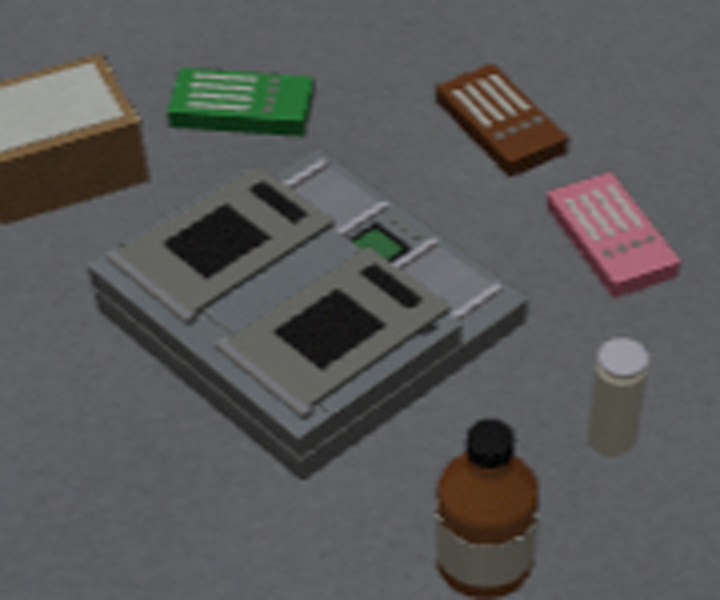

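Both covers lie flat and shut, at (220,240) and (335,325), and the bottle, vial and carton are undisturbed. Handing in.

```bash
python3 -c "
from rig import robot
print(robot.hand_in())"
```

```text
the job is handed in; nothing more can be done
None
```

I pushed the right-bay cassette in until it met the stop, pressed both covers down flat and shut, left the bottle, vial and carton untouched, and handed the job in at about 14 s; no verdict came back.

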